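# Back off the bonding press and draw the packer from under the boards

## Task

The boards in the bonding press have cured. Turn the handwheel anticlockwise: first take up its free play, then count two full turns that really lift the stem and platen, so that the platen is eased off but still stays close over the stack. Then draw the brown packer strip out from under the boards by its projecting end without toppling or carrying off the stack, so that the boards settle flat on the press bed, lay the strip flat on the blue mat, and leave the jar, bottle, screwdriver and sample box alone.

Things in the scene. Friction and masses are not known exactly. Their poses are not given: they have to be found in the camera images.
- press: Four-post bench bonding press, screwed to the bench: grey base 160 (x) x 140 (y) mm, its flat bed 45 mm above the bench, grey crosshead 161 to 183 mm up, handwheel on top. Four round steel posts of 16 mm diameter stand at x = +-50, y = +-50 mm from the centre. Origin: centre of the underside of the base, on the bench. Its own z is up; the packer projects towards its own -y.
- wheel_axis (a point): Point on the upright axis of the handwheel and stem, 250 mm above the bench (the height of the middle of the crank handle). The wheel is black, 152 mm across, three spokes, rim at 203 mm height; anticlockwise from above opens the press. The wheel only turns; the steel stem rises through its hub.
- handle_mid (a point): Middle of the upright grey crank handle of the wheel: a round grip of 20 mm diameter, 66 mm long (214 to 280 mm above the bench), 62 mm out from the wheel axis, turning freely on its own pin, so it can be pinched from above and led round in a circle with the gripper's yaw kept constant. About 0.5 N at the handle turns the wheel within its free play and about 4 N once it drives the stem.
- nut_lug (a point): Brass lug (12 x 12 mm) on the brass drive nut under the wheel, 27 mm from the axis. It lies still while the wheel turns in its free play, and is driven, lifting the stem, once the steel lug under the wheel's hub has come round to it. The free play left at the start is unknown, 0.3 to 0.8 turn; on reversing, 0.84 turn has to be taken up.
- platen (a joint): Lift of the aluminium platen and stem, m: 0 closed on the stack, growing upward, 8 mm for each full turn of the wheel after the free play is taken up, 38 mm at most. It stays where it is left.
- stem_top (a point): Red-tipped top of the 14 mm stem, rising out of the wheel's hub with the platen; 218 mm above the bench when closed.
- bed_centre (a point): Centre of the bed's upper face, 45 mm above the bench, axes as the press. The stack stands over it.
- packer_mid (a point): Centre (half-way up) of the brown packer strip at the bottom of the stack, 60 mm wide (x) x 205 mm long (y) x 8 mm thick, about 0.14 kg, lying on the bed. Its pull end projects about 100 mm beyond the base, free on both sides and below, 45 mm over the bench. It passes between the two posts (84 mm apart) on that side; the boards do not, so the posts hold them back. Drawing it takes up to about 10 N.
- packer_pull_end (a point): Middle of the projecting end face of the packer, half-way up; 102.5 mm from packer_mid.
- packer_far_end (a point): Middle of the other end face of the packer, under the stack, half-way up.
- board1_mid (a point): Centre of the lowest of three like boards, green circuit board on aluminium, each 110 (x) x 76 (y) x 12 mm, about 0.2 kg, lying loose on one another on top of the packer.
- board2_mid (a point): Centre of the middle board.
- board3_mid (a point): Centre of the top board.
- mat_top (a point): Centre of the upper face of the blue mat, 250 (x) x 290 (y) x 3 mm, fixed on the bench; axes along its sides, z up.
- jar: Bystander: white jar, 54 mm diameter, 65 mm tall; origin at the centre of its foot.
- flask: Bystander: amber bottle, 48 mm diameter, 100 mm tall; origin at the centre of its foot.
- driver: Bystander: red-handled screwdriver, about 200 mm long, lying on the bench beyond the mat.
- samples: Bystander: grey sample box with a clear lid, 72 x 52 x 26 mm; origin at the centre of its underside.
Not all that is in view belongs to the job. There is more than one size of the part that bears packer_mid; the job needs the smallest.

How it is judged:
By the outcome, as a careful person would: the job done as asked, in the order asked, and still so for the second after the job is handed in, with the robot touching nothing.
It also fails if it takes over 70 s, if anything falls off the work surface, if the arm or the gripper's body presses on something with over 40 N, if the wrist force passes 120 N, or if a joint passes its speed limit or range.

## Robot

A 6-joint arm with a two-finger parallel gripper is mounted at the origin on the work surface. World frame = base frame: x ahead of the robot, y to its left, z up, the work surface at z = 0. Lengths are in m, angles in rad, forces in N, time in s.
With the tool pointing down it reaches from about 0.25 to 0.775 m from the base axis. Payload 4 kg.
Tool frame: the origin (TCP) lies midway between the tips of the shut fingers; the grasp point (between the pads) lies 19 mm behind it; z points along the fingers, x is the direction in which the jaws open and shut, and the axes are right-handed (so a half turn about z gives the same grasp; the last joint's range is limited). The gripper opens to 94 mm and grips with 3 to 60 N. Pads are 16 mm wide; open, the fingers measure 119 mm over their backs; the gripper's body (75 mm by 177 mm) begins 78 mm behind the grasp point.
Start: joints at [1.172, 0.087, 1.371, -0, 1.684, -0.103], TCP at [0.16, 0.526, 0.206] pointing down, gripper open.
Joint ranges: [-3.1, 3.1], [-0.76, 2.03], [0.27, 2.55], [-1.08, 4.22], [0.17, 2.65], [-2.57, 2.57]. Speed limits (rad/s): [2.79, 2.79, 3.14, 3.14, 3.14, 3.14].

## Interface

Orientations are given as [roll, pitch, yaw] about the fixed x, y, z axes, in that order (R = Rz(yaw) Ry(pitch) Rx(roll)).
In Python, from bench import * gives the robot as it stands.
- The arm moves only by the tool send_rows, never from a script. Its argument "rows" is one flat list of numbers, 7 for each row, row after row: the shift along the world's x, y, z in mm, then the turn, a rotation vector about the world's x, y, z in degrees, then the opening, from 0 (shut) to 1 (fully open). A call has exactly 8 rows; each row shifts and turns the commanded pose from where the row before left it; what a row does not reach is not made up. A row lasts 1/8 s, in which the tool goes at most 62.5 mm and 10.7 degrees, less where a joint would pass 70% of its speed; a pose out of reach is approached as far as the arm can. A call is refused whole if a number of a shift passes 62.5 or a number of a turn 10.7, either way. A call with a gripper value outside its range is refused whole. The fingers move at their own pace and stop on an object; the grip force is fixed at half the most. Time passes only in rows, so rows that do not move let the fingers close, or fill a call up. It gives the time, the measured TCP pose, the force and the opening at its end, in the units of the state.
- get_obs(): the state, without advancing time (a new reading comes with each control period).
- snapshot(name): name is "side" or "top"; returns a dict with "color" (480x640x3 uint8, red, green, blue), "intrinsics" (3x3 intrinsics, pixels), "distortion" ([k1, k2, p1, p2, k3] as OpenCV has them; the pictures are not rectified), "rvec" (rotation vector, rad) and "tvec" (3), from world to camera coordinates, as OpenCV has them. Camera axes: x right, y down, z forward; pixel columns grow to the right and rows downward; lengths in m; the calibration is good to about 2 mm. A picture is of the moment at which its call begins. There is no depth.
- close_job(): hands the job in, once; it reports no verdict.
The state is a dict: "time": time; "joint_positions": joint angles; "qvel": joint speeds; "joint_torque": joint torques, N m; "tool_pos": TCP position; "ee_rot": TCP orientation; "wrist_force": force on the tool from outside, world axes, zero at the start; "wrist_torque": the same for the moment, N m; "width": finger opening in m.
Only numpy, scipy, OpenCV 4.12 (cv2) and the standard library are available. Lean on these libraries where they do the work, as an engineer would, in place of code of your own. Each camera call takes 0.05 s, during which the arm holds its last target.

## Working session

There is one attempt and no reset: what is moved stays moved. The work goes in short steps, Python scripts to look and compute and a tool call to move; the robot and the scene stay as the last step left them, time stands still between calls to the robot, and variables do not carry over. Pictures are saved under pics/ and viewed, and the job is handed in when it is done.

Besides the shell and the picture viewer there is one more tool, called as name(argument=value, ...) on one line, values as JSON. send_rows: Moves the arm, as the interface text tells. Its arguments: {"type":"object","properties":{"rows":{"type":"array","items":{"type":"number"}}},"required":["rows"]}

```bash
mkdir -p pics; ls; python3 - <<'E'
from bench import *
import cv2, pickle
o=get_obs(); print({k:(v if not hasattr(v,'round') else v) for k,v in o.items()})
for n in ("top","side"):
    s=snapshot(n); cv2.imwrite(f"pics/{n}0.png",s["color"][:,:,::-1]); pickle.dump(s,open(f"pics/{n}0.pkl","wb"))
    print(n,s["intrinsics"],s["distortion"],s["rvec"],s["tvec"])
E
```

```text
pics
{'time': 0.0, 'joint_positions': array([ 1.17188717e+00,  8.79298809e-02,  1.37223730e+00,  5.15867405e-06,
        1.68357484e+00, -1.03063254e-01]), 'qvel': array([-0.00121217,  0.00073019,  0.00077279, -0.00058321, -0.00229878,
       -0.00234733]), 'joint_torque': array([-3.95752677e-04, -3.40180492e+01, -3.02425575e+01,  7.15550361e-02,
        3.29805573e-02, -1.88738222e-04]), 'tool_pos': array([0.16012507, 0.52561187, 0.20432649]), 'ee_rot': array([-3.14136642e+00,  2.13743636e-03,  1.27495124e+00]), 'wrist_force': array([-0.2351227 ,  0.32095856,  0.32290794]), 'wrist_torque': array([ 0.02092775, -0.03304468, -0.03275663]), 'width': 0.09387881577041984}
top [[610.15286096   0.         321.16636504]
 [  0.         610.15286096 233.03031096]
 [  0.           0.           1.        ]] [-5.55643983e-06  0.00000000e+00  0.00000000e+00  0.00000000e+00
  0.00000000e+00] [ 2.13437393 -2.119559    0.18631995] [0.06107141 0.57449719 1.36983153]
side [[485.34527563   0.         319.04396653]
 [  0.         485.34527563 233.16197266]
 [  0.           0.           1.        ]] [-0.11677039  0.          0.          0.          0.        ] [ 0.16316736 -2.73293919  1.47911734] [0.5456993  0.1269138  1.29904125]
```

View pics/top0.png

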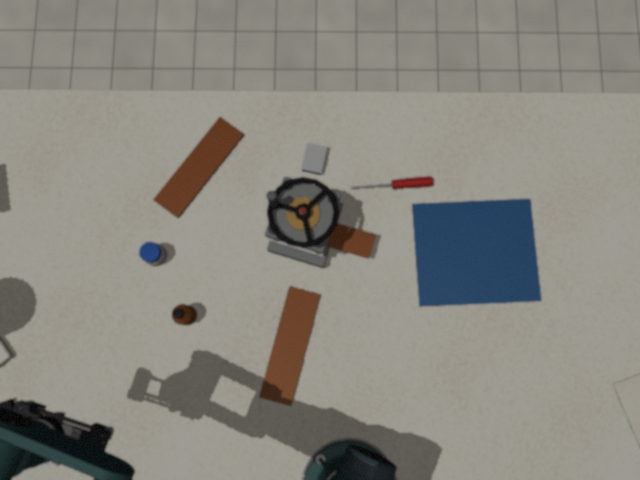

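View pics/side0.png

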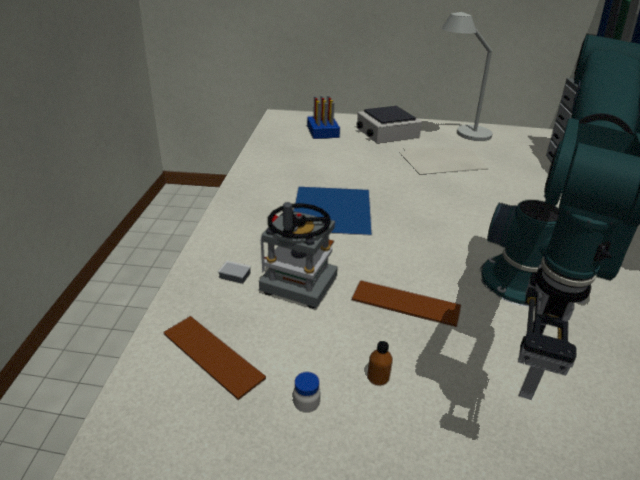

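```bash
cat > h.py <<'E'
import numpy as np, cv2, pickle
def load(f): return pickle.load(open(f,'rb'))
def proj(s,P): return cv2.projectPoints(np.atleast_2d(np.float64(P)),s["rvec"],s["tvec"],s["intrinsics"],s["distortion"])[0][:,0]
def back(s,px,z):
    n=cv2.undistortPoints(np.float64(px).reshape(-1,1,2),s["intrinsics"],s["distortion"])[:,0]
    R=cv2.Rodrigues(s["rvec"])[0]; C=-R.T@np.ravel(s["tvec"]); d=np.c_[n,np.ones(len(n))]@R
    return C+d*((z-C[2])/d[:,2])[:,None]
def crop(s,x0,y0,w,h,k,f):
    im=s["color"][y0:y0+h,x0:x0+w,::-1]; cv2.imwrite(f,cv2.resize(im,None,fx=k,fy=k,interpolation=cv2.INTER_CUBIC))
E
python3 - <<'E'
from h import *
t=load("pics/top0.pkl"); s=load("pics/side0.pkl")
crop(t,250,160,140,120,5,"pics/t0c.png"); crop(s,235,180,140,130,5,"pics/s0c.png")
print("mat",back(t,[[413,205],[530,199],[540,300],[420,306]],.003).round(3))
print("packend",back(t,[[377,235],[371,257]],.053).round(3))
print("wheel",back(t,[[303,212]],.203).round(3))
print("bedfront",back(t,[[268,246],[327,262]],.045).round(3))
print("others jar,flask,box,drv",back(t,[[152,253],[184,314],[315,158],[352,187],[433,182]],.03).round(3))
E
```

```text
mat [[ 0.653 -0.157  0.003]
 [ 0.67  -0.442  0.003]
 [ 0.426 -0.453  0.003]
 [ 0.409 -0.169  0.003]]
packend [[ 0.57  -0.065  0.053]
 [ 0.518 -0.05   0.053]]
wheel [[0.591 0.103 0.203]]
bedfront [[0.544 0.189 0.045]
 [0.507 0.051 0.045]]
others jar,flask,box,drv [[ 0.527  0.463  0.03 ]
 [ 0.386  0.381  0.03 ]
 [ 0.762  0.081  0.03 ]
 [ 0.69  -0.008  0.03 ]
 [ 0.704 -0.202  0.03 ]]
```

View pics/t0c.png

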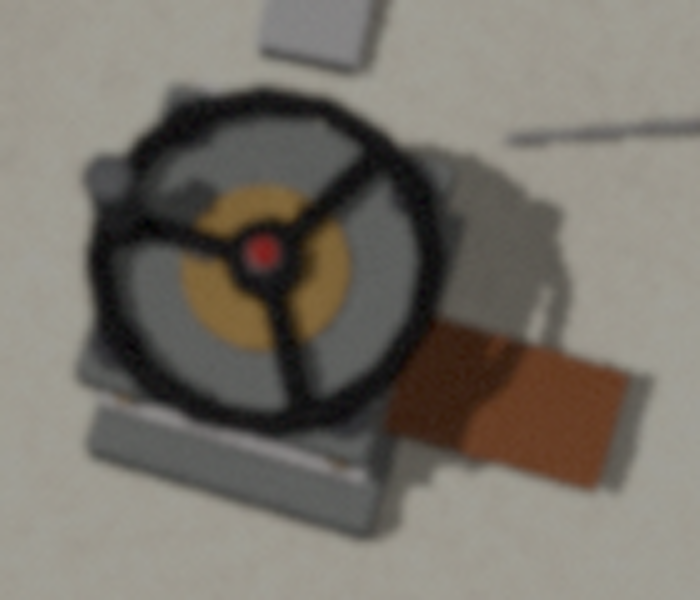

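View pics/s0c.png

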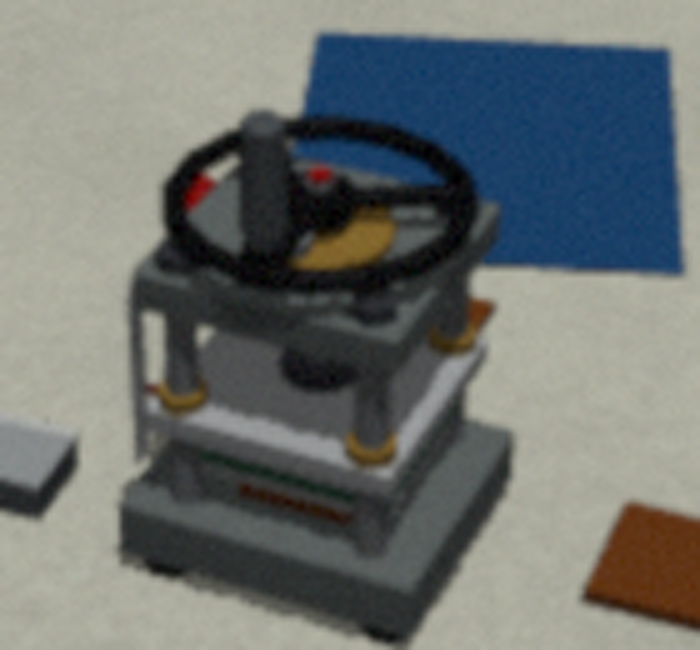

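```bash
cat >> h.py <<'E'
def R2(y): c,s=np.cos(y),np.sin(y); return np.array([[c,-s],[s,c]])
def rect(c,yaw,w,l,z):
    p=np.array([[-w,-l],[w,-l],[w,l],[-w,l]])/2@R2(yaw).T+np.array(c); return np.c_[p,np.full(4,z)]
def overlay(s,curves,x0,y0,w,h,k,f):
    im=cv2.resize(s["color"][y0:y0+h,x0:x0+w,::-1],None,fx=k,fy=k,interpolation=cv2.INTER_CUBIC)
    for P,c in curves:
        q=((proj(s,P)-[x0-.5,y0-.5])*k-.5).round().astype(np.int32)
        cv2.polylines(im,[q],True,c,1)
    cv2.imwrite(f,im)
def circ(c,r,z):
    a=np.linspace(0,2*np.pi,60); return np.c_[c[0]+r*np.cos(a),c[1]+r*np.sin(a),0*a+z]
E
cat > ov.py <<'E'
from h import *
import sys
def curves(px,py,yaw,hp=None,pk=-0.1275):
    c=np.array([px,py]); L=[]
    L+= [(rect(c,yaw,.16,.14,.045),(0,255,255)),(rect(c,yaw,.16,.14,0),(0,200,200)),(circ(c,.076,.203),(0,0,255)),(circ(c,.007,.218),(255,0,255))]
    for sx in(-.05,.05):
        for sy in(-.05,.05): L.append((circ(c+R2(yaw)@[sx,sy],.008,.183),(255,255,0)))
    m=c+R2(yaw)@[0,-.0675]
    L.append((rect(m,yaw,.06,.205,.053),(0,255,0)))
    if hp is not None:
        L+=[(circ(hp,.01,.28),(255,255,255)),(circ(hp,.01,.214),(255,200,200))]
    return L
E
python3 - <<'E'
from ov import *
t=load("pics/top0.pkl"); s=load("pics/side0.pkl")
ht=back(t,[[271.4,195.6]],.28); hs=back(s,[[287.5,204.3]],.28); print(ht,hs)
c=(.591,.103);
print("wheel side",back(s,[[235+318/5,180+203/5]],.203), "stem",back(t,[[250+264/5,160+250/5]],.218),back(s,[[235+320/5,180+175/5]],.218))
hp=(ht+hs)[0,:2]/2
L=curves(*c,np.radians(-15.5),hp)
overlay(t,L,250,160,140,120,5,"pics/t0o.png"); overlay(s,L,235,180,140,130,5,"pics/s0o.png")
E
```

```text
[[0.60723001 0.16281304 0.28      ]] [[0.60627383 0.1694361  0.28      ]]
wheel side [[0.59050965 0.10927964 0.203     ]] stem [[0.59217873 0.10273434 0.218     ]] [[0.58968761 0.10851778 0.218     ]]
```

View pics/t0o.png

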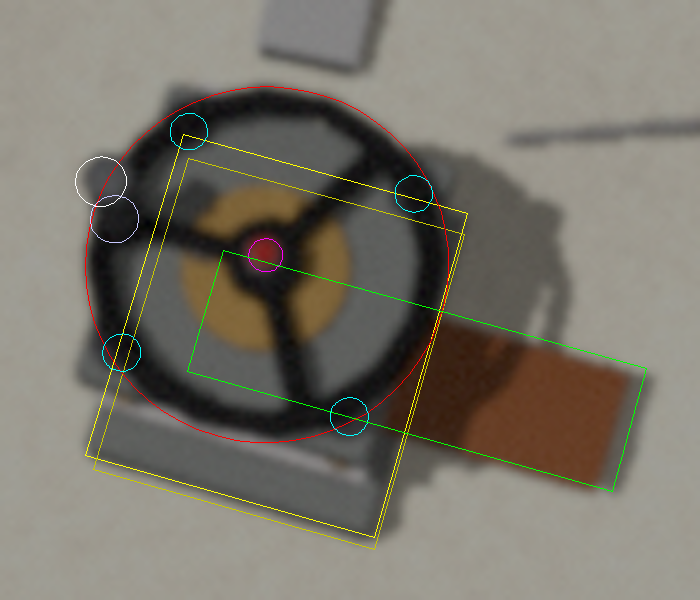

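View pics/s0o.png

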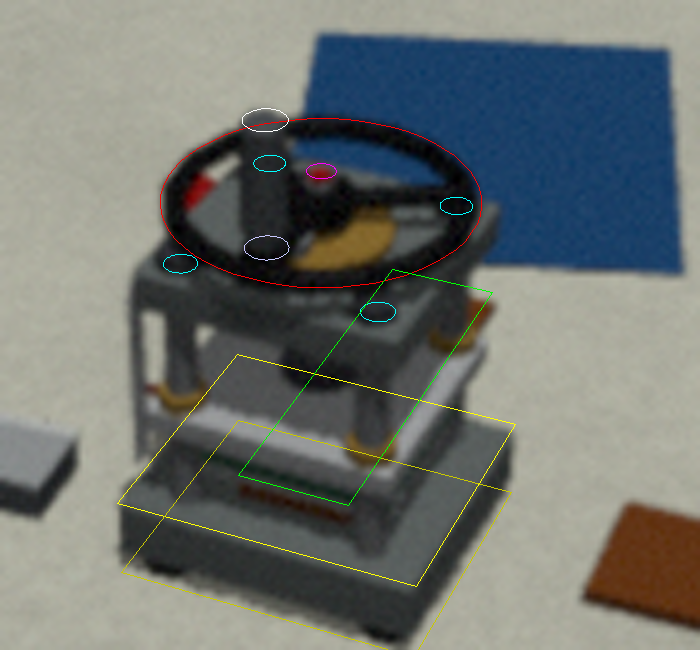

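```bash
python3 - <<'E'
from ov import *
t=load("pics/top0.pkl"); s=load("pics/side0.pkl")
print("mat side corners",back(s,[[235+318/5,180+36/5],[235+668/5,180+48/5],[235+682/5,180+272/5]],.003).round(4))
print("loose strips top", back(t,[[221,117],[244,134],[178,217],[154,199],[291,287],[321,294],[291,405],[261,395]],.008).round(4))
print("loose strips side", back(s,[[190,318],[265,377],[243,395],[165,331],[362,283],[460,304],[457,324],[352,295]],.008).round(4))
for n,z in(("t",t),("s",s)):
    R=cv2.Rodrigues(z["rvec"])[0]; print(n,(-R.T@np.ravel(z["tvec"])).round(3))
crop(t,130,180,140,120,5,"pics/tj.png");
E
```

```text
mat side corners [[ 0.6676 -0.4317  0.003 ]
 [ 0.4217 -0.4513  0.003 ]
 [ 0.4074 -0.1638  0.003 ]]
loose strips top [[0.8734 0.3165 0.008 ]
 [0.8295 0.2579 0.008 ]
 [0.6188 0.4111 0.008 ]
 [0.663  0.4716 0.008 ]
 [0.4517 0.1356 0.008 ]
 [0.4357 0.0646 0.008 ]
 [0.182  0.1313 0.008 ]
 [0.2037 0.2004 0.008 ]]
loose strips side [[0.8278 0.2673 0.008 ]
 [0.6174 0.4167 0.008 ]
 [0.652  0.4681 0.008 ]
 [0.8712 0.3178 0.008 ]
 [0.4282 0.0791 0.008 ]
 [0.1803 0.131  0.008 ]
 [0.197  0.205  0.008 ]
 [0.4516 0.1305 0.008 ]]
t [0.323 0.06  1.45 ]
s [0.454 1.071 0.805]
```

send_rows(rows=[10, -10, 20, 0, 0, -5, 1, 25, -20, 20, 0, 0, -5.5, 1, 28, -22, 20, 0, 0, -5.5, 1, 30, -25, 20, 0, 0, -5.5, 1, 30, -25, 20, 0, 0, -5.5, 1, 30, -25, 5, 0, 0, -5.5, 1, 30, -25, 0, 0, 0, -5.5, 1, 30, -25, 0, 0, 0, -5.5, 1])

```text
time: 1.1
tool_pos: [0.3741, 0.3481, 0.3101]
ee_rot: [3.142, 0.001, 0.513]
wrist_force: [0.1, 0.2, -1.3]
width: 0.0938
```

send_rows(rows=[30, -25, 0, 0, 0, -5.5, 1, 30, -25, 0, 0, 0, -5.5, 1, 30, -25, 0, 0, 0, -5.5, 1, 30, -25, 0, 0, 0, -5.5, 1, 30, -25, 0, 0, 0, -5.5, 1, 30, -20, 0, 0, 0, -5.5, 1, 20, -15, 0, 0, 0, -5.5, 1, 4, -4, 0, 0, 0, -6, 0.6])

```text
time: 2.1
tool_pos: [0.5783, 0.1837, 0.3088]
ee_rot: [3.14, 0.002, -0.266]
wrist_force: [-0.0, 0.3, -0.2]
width: 0.0873
```

```bash
cat > look.py <<'E'
from bench import *
from h import *
import sys
def look(tag):
    o=get_obs(); print(round(o['time'],2),o['tool_pos'].round(4),o['ee_rot'].round(3),o['wrist_force'].round(2),round(o['width'],4))
    r={}
    for n in ("top","side"):
        r[n]=snapshot(n); pickle.dump(r[n],open(f"pics/{n}{tag}.pkl","wb"))
    return o,r["top"],r["side"]
E
python3 - <<'E'
from look import *
o,t,s=look("1")
crop(t,230,140,160,130,5,"pics/t1c.png"); crop(s,220,120,160,180,4,"pics/s1c.png")
print(proj(t,o['tool_pos']),proj(s,o['tool_pos']))
E
```

```text
2.1 [0.5783 0.1837 0.3088] [ 3.14e+00  2.00e-03 -2.66e-01] [-0.05  0.34 -0.23] 0.0873
[[258.91295515 206.64730914]] [[299.37354795 196.74391232]]
```

View pics/t1c.png

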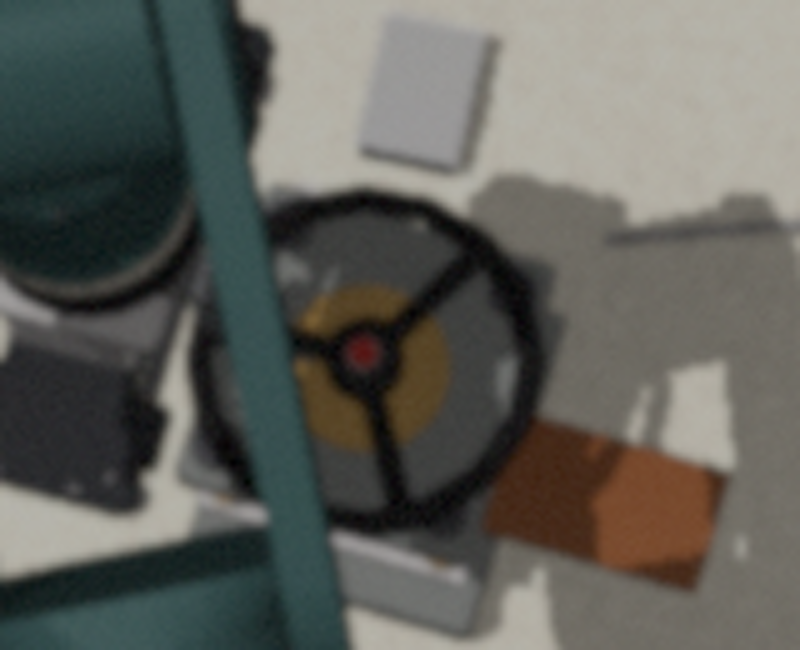

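View pics/s1c.png

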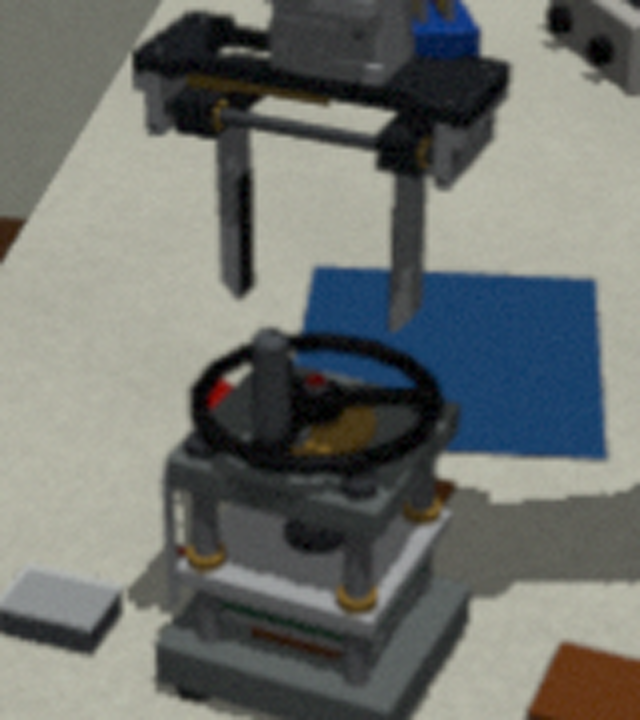

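```bash
python3 - <<'E'
from h import *
s=load("pics/side1.pkl")
print(back(s,[[300,198.6],[220+240/4,120+297/4],[220+401/4,120+332/4]],.309), back(s,[[220+272/4,120+341/4]],.28))
E
```

```text
[[0.57586208 0.19186212 0.309     ]
 [0.62043204 0.17935547 0.309     ]
 [0.53200972 0.20409785 0.309     ]] [[0.60454542 0.17334417 0.28      ]]
```

send_rows(rows=[15, -10, 0, 0, 0, 0, 0.7, 14, -10, 0, 0, 0, 0, 0.7, 0, 0, 0, 0, 0, 0, 0.7, 0, 0, -15, 0, 0, 0, 0.7, 0, 0, -20, 0, 0, 0, 0.7, 0, 0, -22, 0, 0, 0, 0.7, 0, 0, -20, 0, 0, 0, 0.7, 0, 0, 0, 0, 0, 0, 0.7])

```text
time: 3.2
tool_pos: [0.6046, 0.1653, 0.2304]
ee_rot: [3.139, 0.005, -0.26]
wrist_force: [-0.5, -0.2, -0.4]
width: 0.0654
```

```bash
python3 - <<'E'
from look import *
o,t,s=look("2")
crop(s,220,120,160,180,4,"pics/s2c.png")
E
```

```text
3.2 [0.6046 0.1653 0.2304] [ 3.139  0.005 -0.26 ] [-0.52 -0.24 -0.38] 0.0654
```

View pics/s2c.png

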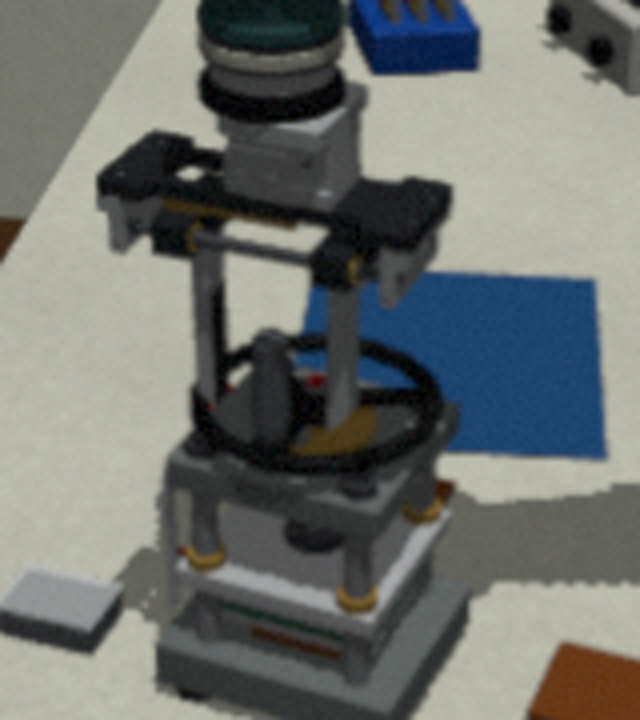

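```bash
python3 - <<'E'
from h import *
s=load("pics/side2.pkl")
crop(s,260,190,70,50,10,"pics/s2d.png")
print(back(s,[[288.75,223.75]],.23), proj(s,[[.607,.163,.28],[.607,.163,.214],[.607,.169,.28],[.607,.169,.214],[.6046,.1653,.2304]]))
E
```

```text
[[0.60415067 0.16875186 0.23      ]] [[287.64555431 202.81923665]
 [287.9767758  228.32673841]
 [287.20129936 204.17655649]
 [287.54972583 229.75762945]
 [288.79403384 222.76701631]]
```

View pics/s2d.png

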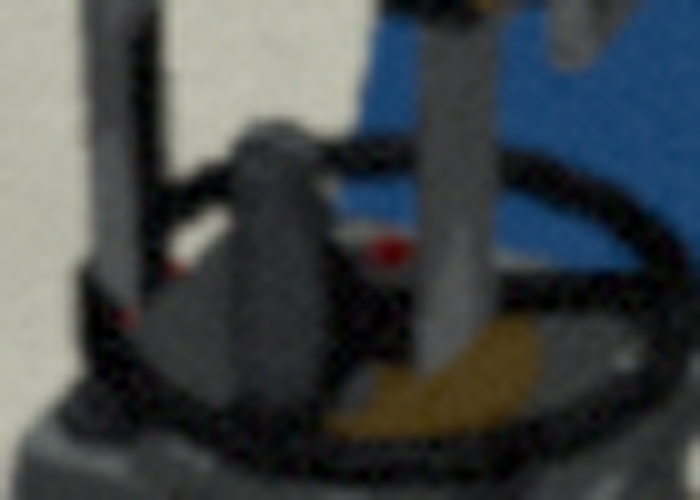

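send_rows(rows=[0, 0, 0, 0, 0, 0, 0.3, 0, 0, 0, 0, 0, 0, 0, 0, 0, 0, 0, 0, 0, 0, 0, 0, 0, 0, 0, 0, 0, 0, 0, 0, 0, 0, 0, 0, 0, 0, 0, 0, 0, 0, 0, 0, 0, 0, 0, 0, 0, 0, 0, 0, 0, 0, 0, 0, 0])

```text
time: 4.3
tool_pos: [0.6064, 0.1651, 0.2336]
ee_rot: [-3.142, -0.0, -0.261]
wrist_force: [1.8, 0.0, 0.1]
width: 0.0197
```

```bash
python3 - <<'E'
from look import *
o,t,s=look("3")
crop(s,220,120,160,180,4,"pics/s3c.png")
E
```

```text
4.3 [0.6064 0.1651 0.2336] [-3.142 -0.    -0.261] [1.78 0.04 0.06] 0.0197
```

View pics/s3c.png

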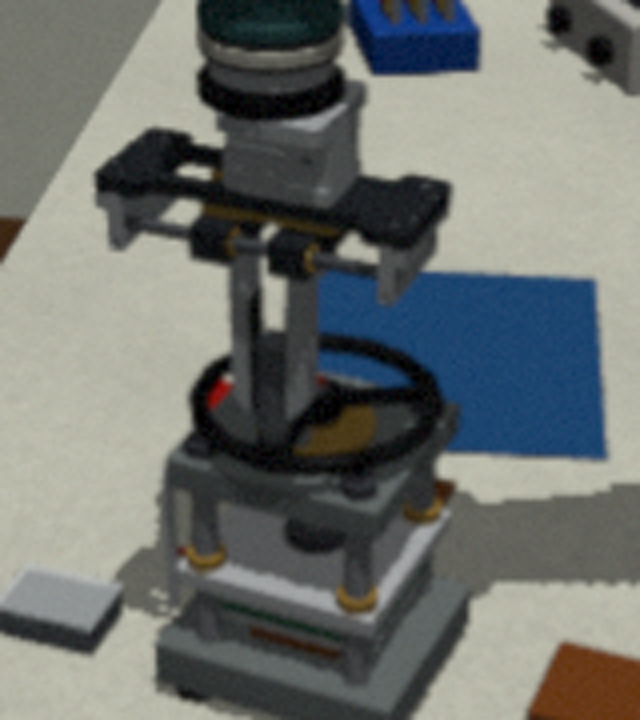

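```bash
cat > circ.py <<'E'
import numpy as np,sys
th0,step,n=map(float,sys.argv[1:4]); R=float(sys.argv[4]) if len(sys.argv)>4 else 62
a=np.radians(th0+step*np.arange(n+1)); p=(R*np.c_[np.cos(a),np.sin(a)]).round(1); d=np.diff(p,axis=0).round(1)
for i in range(0,len(d),8):
    print(th0+step*(i+8)); print(", ".join(f"{x}, {y}, 0, 0, 0, 0, 0" for x,y in d[i:i+8]))
E
python3 circ.py 75 12 8; python3 circ.py 171 5 56
```

```text
171.0
-12.8, 2.0, 0, 0, 0, 0, 0, -12.9, -0.7, 0, 0, 0, 0, 0, -12.5, -3.3, 0, 0, 0, 0, 0, -11.6, -5.9, 0, 0, 0, 0, 0, -10.0, -8.2, 0, 0, 0, 0, 0, -8.2, -10.0, 0, 0, 0, 0, 0, -5.9, -11.6, 0, 0, 0, 0, 0, -3.3, -12.5, 0, 0, 0, 0, 0
211.0
-0.6, -5.4, 0, 0, 0, 0, 0, -0.2, -5.4, 0, 0, 0, 0, 0, 0.3, -5.4, 0, 0, 0, 0, 0, 0.8, -5.3, 0, 0, 0, 0, 0, 1.3, -5.3, 0, 0, 0, 0, 0, 1.7, -5.1, 0, 0, 0, 0, 0, 2.2, -5.0, 0, 0, 0, 0, 0, 2.6, -4.7, 0, 0, 0, 0, 0
251.0
2.9, -4.5, 0, 0, 0, 0, 0, 3.4, -4.3, 0, 0, 0, 0, 0, 3.7, -3.9, 0, 0, 0, 0, 0, 4.1, -3.6, 0, 0, 0, 0, 0, 4.3, -3.2, 0, 0, 0, 0, 0, 4.6, -2.8, 0, 0, 0, 0, 0, 4.9, -2.4, 0, 0, 0, 0, 0, 5.0, -2.0, 0, 0, 0, 0, 0
291.0
5.2, -1.6, 0, 0, 0, 0, 0, 5.3, -1.0, 0, 0, 0, 0, 0, 5.4, -0.6, 0, 0, 0, 0, 0, 5.4, -0.2, 0, 0, 0, 0, 0, 5.4, 0.3, 0, 0, 0, 0, 0, 5.3, 0.8, 0, 0, 0, 0, 0, 5.3, 1.3, 0, 0, 0, 0, 0, 5.1, 1.7, 0, 0, 0, 0, 0
331.0
5.0, 2.2, 0, 0, 0, 0, 0, 4.7, 2.6, 0, 0, 0, 0, 0, 4.5, 2.9, 0, 0, 0, 0, 0, 4.3, 3.4, 0, 0, 0, 0, 0, 3.9, 3.7, 0, 0, 0, 0, 0, 3.6, 4.1, 0, 0, 0, 0, 0, 3.2, 4.3, 0, 0, 0, 0, 0, 2.8, 4.6, 0, 0, 0, 0, 0
371.0
2.4, 4.9, 0, 0, 0, 0, 0, 2.0, 5.0, 0, 0, 0, 0, 0, 1.6, 5.2, 0, 0, 0, 0, 0, 1.0, 5.3, 0, 0, 0, 0, 0, 0.6, 5.4, 0, 0, 0, 0, 0, 0.2, 5.4, 0, 0, 0, 0, 0, -0.3, 5.4, 0, 0, 0, 0, 0, -0.8, 5.3, 0, 0, 0, 0, 0
411.0
-1.3, 5.3, 0, 0, 0, 0, 0, -1.7, 5.1, 0, 0, 0, 0, 0, -2.2, 5.0, 0, 0, 0, 0, 0, -2.6, 4.7, 0, 0, 0, 0, 0, -2.9, 4.5, 0, 0, 0, 0, 0, -3.4, 4.3, 0, 0, 0, 0, 0, -3.7, 3.9, 0, 0, 0, 0, 0, -4.1, 3.6, 0, 0, 0, 0, 0
451.0
-4.3, 3.2, 0, 0, 0, 0, 0, -4.6, 2.8, 0, 0, 0, 0, 0, -4.9, 2.4, 0, 0, 0, 0, 0, -5.0, 2.0, 0, 0, 0, 0, 0, -5.2, 1.6, 0, 0, 0, 0, 0, -5.3, 1.0, 0, 0, 0, 0, 0, -5.4, 0.6, 0, 0, 0, 0, 0, -5.4, 0.2, 0, 0, 0, 0, 0
```

send_rows(rows=[-12.8, 2.0, 0, 0, 0, 0, 0, -12.9, -0.7, 0, 0, 0, 0, 0, -12.5, -3.3, 0, 0, 0, 0, 0, -11.6, -5.9, 0, 0, 0, 0, 0, -10.0, -8.2, 0, 0, 0, 0, 0, -8.2, -10.0, 0, 0, 0, 0, 0, -5.9, -11.6, 0, 0, 0, 0, 0, -3.3, -12.5, 0, 0, 0, 0, 0])

```text
time: 5.4
tool_pos: [0.5303, 0.1146, 0.2335]
ee_rot: [-3.139, -0.004, -0.261]
wrist_force: [8.0, -0.2, -2.5]
width: 0.0197
```

send_rows(rows=[-0.6, -5.4, 0, 0, 0, 0, 0, -0.2, -5.4, 0, 0, 0, 0, 0, 0.3, -5.4, 0, 0, 0, 0, 0, 0.8, -5.3, 0, 0, 0, 0, 0, 1.3, -5.3, 0, 0, 0, 0, 0, 1.7, -5.1, 0, 0, 0, 0, 0, 2.2, -5.0, 0, 0, 0, 0, 0, 2.6, -4.7, 0, 0, 0, 0, 0])

```text
time: 6.4
tool_pos: [0.5375, 0.0744, 0.2335]
ee_rot: [-3.138, -0.001, -0.26]
wrist_force: [4.6, 2.8, -2.2]
width: 0.0199
```

```bash
python3 - <<'E'
import numpy as np
from scipy.optimize import least_squares
P=np.array([[.6064,.1651],[.5303,.1146],[.5375,.0744]])
r=least_squares(lambda c:np.hypot(*(P-c).T)-.062,[.591,.104]); print(r.x,r.fun)
d=P-r.x; print(np.degrees(np.arctan2(d[:,1],d[:,0])))
E
```

```text
[0.59151467 0.10489508] [ 1.77839685e-05 -2.08037442e-05  2.84937766e-05]
[  76.11244506  170.9913542  -150.55221418]
```

send_rows(rows=[3.1, -4.5, 0, 0, 0, 0, 0, 3.6, -4.3, 0, 0, 0, 0, 0, 3.9, -3.9, 0, 0, 0, 0, 0, 4.3, -3.6, 0, 0, 0, 0, 0, 4.5, -3.2, 0, 0, 0, 0, 0, 4.8, -2.8, 0, 0, 0, 0, 0, 5.1, -2.4, 0, 0, 0, 0, 0, 5.2, -2.0, 0, 0, 0, 0, 0])

```text
time: 7.4
tool_pos: [0.5717, 0.0461, 0.2335]
ee_rot: [3.141, 0.001, -0.261]
wrist_force: [-0.4, 1.1, 0.2]
width: 0.0199
```

send_rows(rows=[5.2, -1.6, 0, 0, 0, 0, 0, 5.3, -1.0, 0, 0, 0, 0, 0, 5.4, -0.6, 0, 0, 0, 0, 0, 5.4, -0.2, 0, 0, 0, 0, 0, 5.4, 0.3, 0, 0, 0, 0, 0, 5.3, 0.8, 0, 0, 0, 0, 0, 5.3, 1.3, 0, 0, 0, 0, 0, 5.1, 1.7, 0, 0, 0, 0, 0])

```text
time: 8.4
tool_pos: [0.6146, 0.0472, 0.2335]
ee_rot: [3.141, -0.0, -0.261]
wrist_force: [0.2, -1.4, 1.9]
width: 0.0194
```

send_rows(rows=[5.0, 2.2, 0, 0, 0, 0, 0, 4.7, 2.6, 0, 0, 0, 0, 0, 4.5, 2.9, 0, 0, 0, 0, 0, 4.3, 3.4, 0, 0, 0, 0, 0, 3.9, 3.7, 0, 0, 0, 0, 0, 3.6, 4.1, 0, 0, 0, 0, 0, 3.2, 4.3, 0, 0, 0, 0, 0, 2.8, 4.6, 0, 0, 0, 0, 0])

```text
time: 9.4
tool_pos: [0.6462, 0.0751, 0.2335]
ee_rot: [3.141, 0.0, -0.261]
wrist_force: [-1.4, -3.6, 2.5]
width: 0.0196
```

```bash
python3 - <<'E'
from look import *
o,t,s=look("4")
crop(s,260,190,80,60,9,"pics/s4c.png");crop(t,250,160,110,90,7,"pics/t4c.png");crop(load("pics/side3.pkl"),260,190,80,60,9,"pics/s3d.png");crop(load("pics/top0.pkl"),250,160,110,90,7,"pics/t0d.png")
E
```

```text
9.4 [0.6462 0.0751 0.2335] [ 3.141  0.    -0.261] [-1.39 -3.6   2.46] 0.0196
```

View pics/s4c.png

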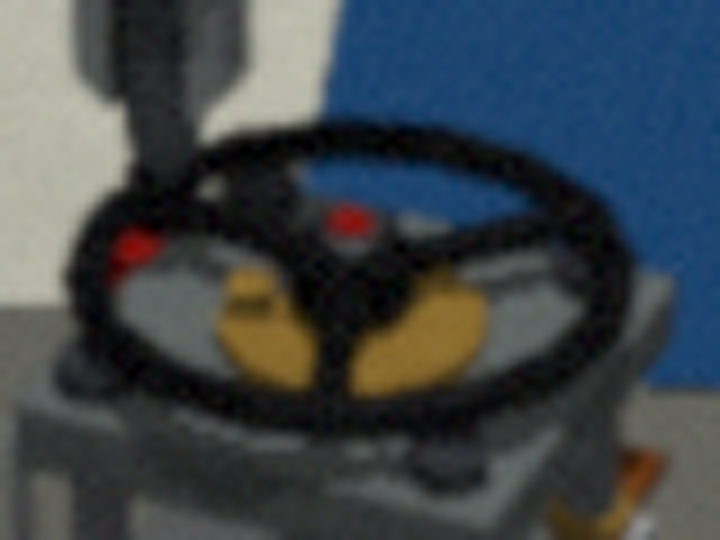

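View pics/s3d.png

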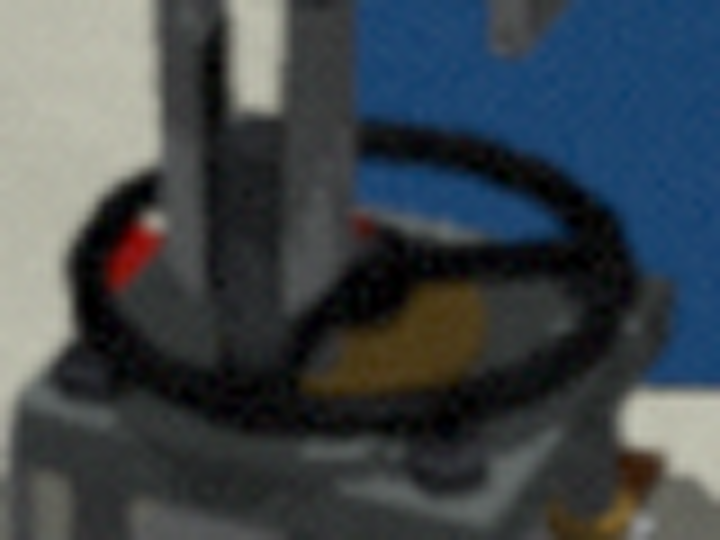

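View pics/t4c.png

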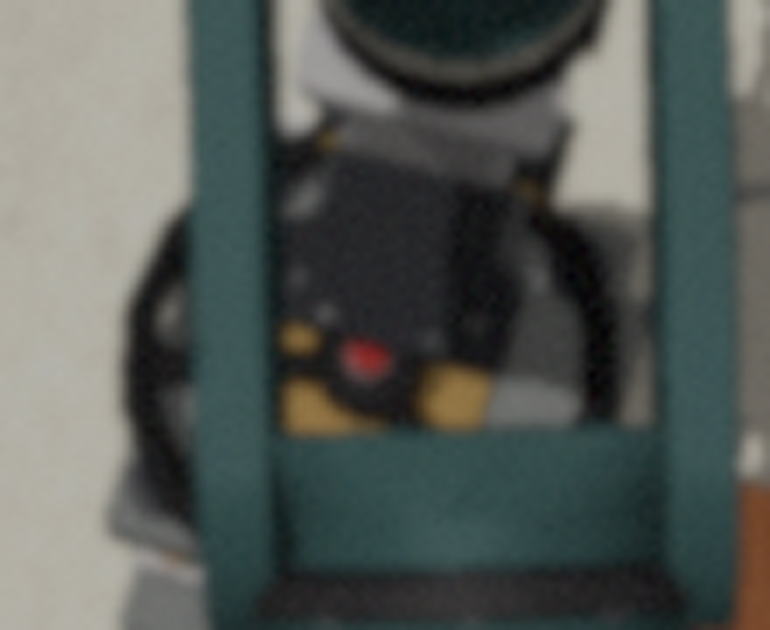

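View pics/t0d.png

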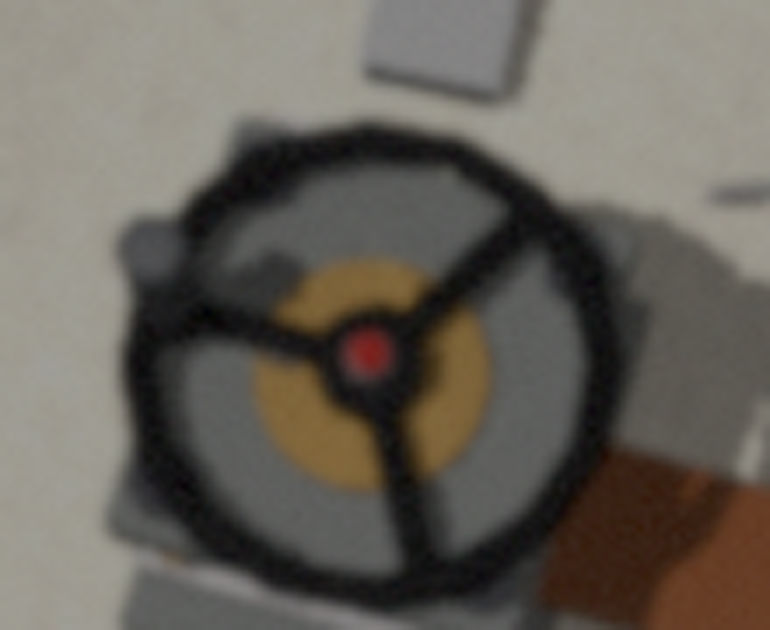

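```bash
python3 circ.py 331.4 14.6667 48
```

```text
448.73359999999997
5.8, 14.8, 0, 0, 0, 0, 0, 1.8, 15.7, 0, 0, 0, 0, 0, -2.2, 15.7, 0, 0, 0, 0, 0, -6.1, 14.6, 0, 0, 0, 0, 0, -9.7, 12.5, 0, 0, 0, 0, 0, -12.4, 9.8, 0, 0, 0, 0, 0, -14.6, 6.2, 0, 0, 0, 0, 0, -15.6, 2.4, 0, 0, 0, 0, 0
566.0672
-15.8, -1.7, 0, 0, 0, 0, 0, -14.8, -5.6, 0, 0, 0, 0, 0, -12.9, -9.2, 0, 0, 0, 0, 0, -10.1, -12.1, 0, 0, 0, 0, 0, -6.8, -14.3, 0, 0, 0, 0, 0, -2.9, -15.6, 0, 0, 0, 0, 0, 1.1, -15.8, 0, 0, 0, 0, 0, 5.1, -14.9, 0, 0, 0, 0, 0
683.4008
8.7, -13.3, 0, 0, 0, 0, 0, 11.8, -10.5, 0, 0, 0, 0, 0, 14.1, -7.3, 0, 0, 0, 0, 0, 15.4, -3.4, 0, 0, 0, 0, 0, 15.8, 0.5, 0, 0, 0, 0, 0, 15.2, 4.6, 0, 0, 0, 0, 0, 13.5, 8.2, 0, 0, 0, 0, 0, 11.0, 11.4, 0, 0, 0, 0, 0
800.7344
7.7, 13.8, 0, 0, 0, 0, 0, 4.0, 15.4, 0, 0, 0, 0, 0, 0.0, 15.8, 0, 0, 0, 0, 0, -4.0, 15.3, 0, 0, 0, 0, 0, -7.8, 13.8, 0, 0, 0, 0, 0, -11.0, 11.4, 0, 0, 0, 0, 0, -13.5, 8.2, 0, 0, 0, 0, 0, -15.2, 4.5, 0, 0, 0, 0, 0
918.068
-15.8, 0.5, 0, 0, 0, 0, 0, -15.5, -3.5, 0, 0, 0, 0, 0, -14.0, -7.2, 0, 0, 0, 0, 0, -11.8, -10.7, 0, 0, 0, 0, 0, -8.7, -13.2, 0, 0, 0, 0, 0, -5.0, -15.0, 0, 0, 0, 0, 0, -1.1, -15.8, 0, 0, 0, 0, 0, 3.0, -15.5, 0, 0, 0, 0, 0
1035.4016000000001
6.7, -14.3, 0, 0, 0, 0, 0, 10.2, -12.1, 0, 0, 0, 0, 0, 13.0, -9.2, 0, 0, 0, 0, 0, 14.8, -5.5, 0, 0, 0, 0, 0, 15.7, -1.7, 0, 0, 0, 0, 0, 15.7, 2.4, 0, 0, 0, 0, 0, 14.5, 6.3, 0, 0, 0, 0, 0, 12.4, 9.8, 0, 0, 0, 0, 0
```

send_rows(rows=[5.8, 14.8, 0, 0, 0, 0, 0, 1.8, 15.7, 0, 0, 0, 0, 0, -2.2, 15.7, 0, 0, 0, 0, 0, -6.1, 14.6, 0, 0, 0, 0, 0, -9.7, 12.5, 0, 0, 0, 0, 0, -12.4, 9.8, 0, 0, 0, 0, 0, -14.6, 6.2, 0, 0, 0, 0, 0, -15.6, 2.4, 0, 0, 0, 0, 0])

```text
time: 10.5
tool_pos: [0.5935, 0.1672, 0.2334]
ee_rot: [-3.142, -0.004, -0.261]
wrist_force: [4.2, -7.2, 0.5]
width: 0.0198
```

send_rows(rows=[-15.8, -1.7, 0, 0, 0, 0, 0, -14.8, -5.6, 0, 0, 0, 0, 0, -12.9, -9.2, 0, 0, 0, 0, 0, -10.1, -12.1, 0, 0, 0, 0, 0, -6.8, -14.3, 0, 0, 0, 0, 0, -2.9, -15.6, 0, 0, 0, 0, 0, 1.1, -15.8, 0, 0, 0, 0, 0, 5.1, -14.9, 0, 0, 0, 0, 0])

```text
time: 11.5
tool_pos: [0.5355, 0.0786, 0.2335]
ee_rot: [-3.139, 0.002, -0.259]
wrist_force: [0.1, 5.2, -0.3]
width: 0.0192
```

send_rows(rows=[8.7, -13.3, 0, 0, 0, 0, 0, 11.8, -10.5, 0, 0, 0, 0, 0, 14.1, -7.3, 0, 0, 0, 0, 0, 15.4, -3.4, 0, 0, 0, 0, 0, 15.8, 0.5, 0, 0, 0, 0, 0, 15.2, 4.6, 0, 0, 0, 0, 0, 13.5, 8.2, 0, 0, 0, 0, 0, 11.0, 11.4, 0, 0, 0, 0, 0])

```text
time: 12.5
tool_pos: [0.6407, 0.0662, 0.2333]
ee_rot: [3.138, 0.004, -0.263]
wrist_force: [-7.2, 0.7, 4.3]
width: 0.0193
```

send_rows(rows=[7.7, 13.8, 0, 0, 0, 0, 0, 4.0, 15.4, 0, 0, 0, 0, 0, 0.0, 15.8, 0, 0, 0, 0, 0, -4.0, 15.3, 0, 0, 0, 0, 0, -7.8, 13.8, 0, 0, 0, 0, 0, -11.0, 11.4, 0, 0, 0, 0, 0, -13.5, 8.2, 0, 0, 0, 0, 0, -15.2, 4.5, 0, 0, 0, 0, 0])

```text
time: 13.5
tool_pos: [0.6013, 0.1664, 0.2335]
ee_rot: [3.141, -0.002, -0.261]
wrist_force: [3.8, -5.0, 0.8]
width: 0.0192
```

send_rows(rows=[-15.8, 0.5, 0, 0, 0, 0, 0, -15.5, -3.5, 0, 0, 0, 0, 0, -14.0, -7.2, 0, 0, 0, 0, 0, -11.8, -10.7, 0, 0, 0, 0, 0, -8.7, -13.2, 0, 0, 0, 0, 0, -5.0, -15.0, 0, 0, 0, 0, 0, -1.1, -15.8, 0, 0, 0, 0, 0, 3.0, -15.5, 0, 0, 0, 0, 0])

```text
time: 14.5
tool_pos: [0.5318, 0.0887, 0.2335]
ee_rot: [-3.136, 0.001, -0.257]
wrist_force: [3.0, 5.0, 0.6]
width: 0.0195
```

send_rows(rows=[6.7, -14.3, 0, 0, 0, 0, 0, 10.2, -12.1, 0, 0, 0, 0, 0, 13.0, -9.2, 0, 0, 0, 0, 0, 14.8, -5.5, 0, 0, 0, 0, 0, 15.7, -1.7, 0, 0, 0, 0, 0, 15.7, 2.4, 0, 0, 0, 0, 0, 14.5, 6.3, 0, 0, 0, 0, 0, 12.4, 9.8, 0, 0, 0, 0, 0])

```text
time: 15.5
tool_pos: [0.6355, 0.0604, 0.2333]
ee_rot: [3.139, 0.004, -0.262]
wrist_force: [-7.5, 2.1, 5.0]
width: 0.0196
```

```bash
python3 - <<'E'
from look import *
o,t,s=look("5")
d=o['tool_pos'][:2]-[.5915,.1049]; print(np.degrees(np.arctan2(d[1],d[0]))+1080,np.hypot(*d))
crop(s,245,190,90,110,6,"pics/s5c.png");crop(load("pics/side4.pkl"),245,190,90,110,6,"pics/s4d.png")
E
```

```text
15.5 [0.6355 0.0604 0.2333] [ 3.139  0.004 -0.262] [-7.49  2.08  4.98] 0.0196
1034.7020677477633 0.06255258176700124
```

View pics/s5c.png

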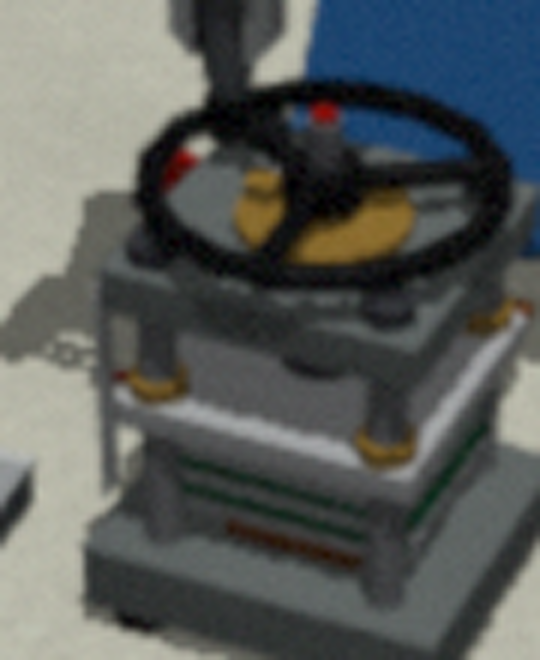

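View pics/s4d.png

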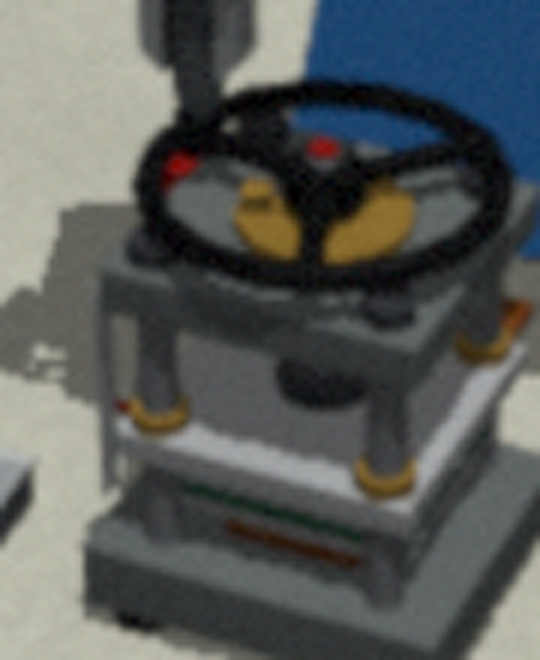

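```bash
python3 - <<'E'
from h import *
def cen(f):
    s=load(f); im=s["color"][195:222,290:308].astype(int); m=(im[...,0]>90)&(im[...,0]>2*im[...,1]); y,x=np.nonzero(m); return x.mean()+290,y.mean()+195,len(x)
for f in("0","4","5"): print(f,cen(f"pics/side{f}.pkl"))
s=load("pics/side5.pkl"); P=proj(s,[[.5915,.1049,z] for z in(.218,.226,.234)]); print(P)
E
```

```text
0 (np.float64(298.5), np.float64(214.5), 8)
4 (np.float64(298.3636363636364), np.float64(214.0909090909091), 11)
5 (np.float64(298.44444444444446), np.float64(208.33333333333334), 9)
[[298.45142699 214.15286953]
 [298.45414063 211.21531526]
 [298.45705375 208.25551523]]
```

send_rows(rows=[-1, 0, 0, 0, 0, 0, 0.5, 0, 0, 0, 0, 0, 0, 0.5, 0, 0, 0, 0, 0, 0, 0.5, 0, 0, 0, 0, 0, 0, 0.5, 0, 0, 15, 0, 0, 0, 0.5, 0, 0, 25, 0, 0, 0, 0.6, 0, 0, 30, 0, 0, 0, 0.8, 0, 0, 30, 0, 0, 0, 1])

```text
time: 16.6
tool_pos: [0.6348, 0.0613, 0.3359]
ee_rot: [-3.141, -0.002, -0.261]
wrist_force: [-0.5, -0.5, 0.1]
width: 0.073
```

send_rows(rows=[-26, -27, 0, 0, 0, 0, 1, -26, -27, 0, 0, 0, 0, 1, -26, -28, 0, 0, 0, 0, 1, 0, 0, -40, 0, 0, 0, 1, 0, 0, -50, 0, 0, 0, 1, 0, 0, -50, 0, 0, 0, 1, 0, 0, -50, 0, 0, 0, 1, 0, 0, -25, 0, 0, 0, 1])

```text
time: 17.6
tool_pos: [0.5556, -0.0206, 0.1164]
ee_rot: [3.141, 0.003, -0.261]
wrist_force: [-0.3, -0.5, 0.2]
width: 0.094
```

```bash
python3 - <<'E'
from look import *
from ov import curves
o,t,s=look("6")
L=curves(.5915,.103,np.radians(-15.5))
overlay(t,L,240,170,170,125,4.5,"pics/t6o.png"); crop(s,240,120,130,150,4,"pics/s6.png")
E
```

```text
17.6 [ 0.5556 -0.0206  0.1164] [ 3.141e+00  3.000e-03 -2.610e-01] [-0.3  -0.53  0.24] 0.094
```

View pics/t6o.png

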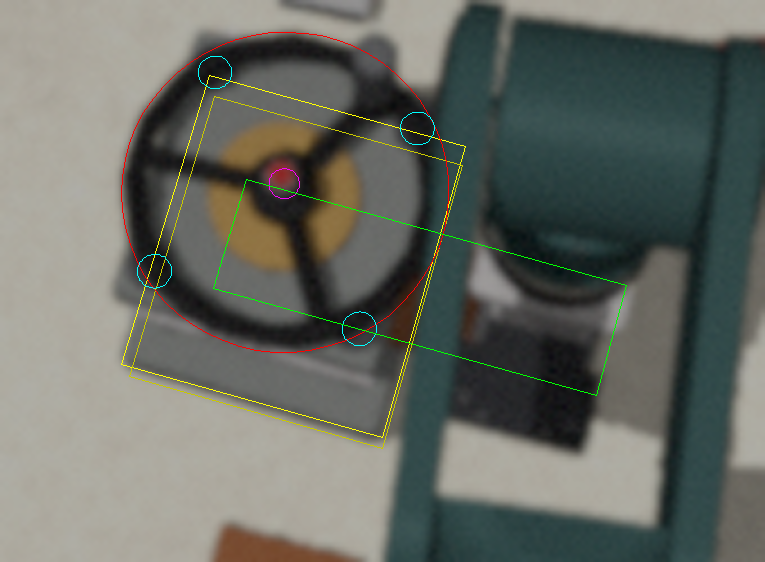

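View pics/s6.png

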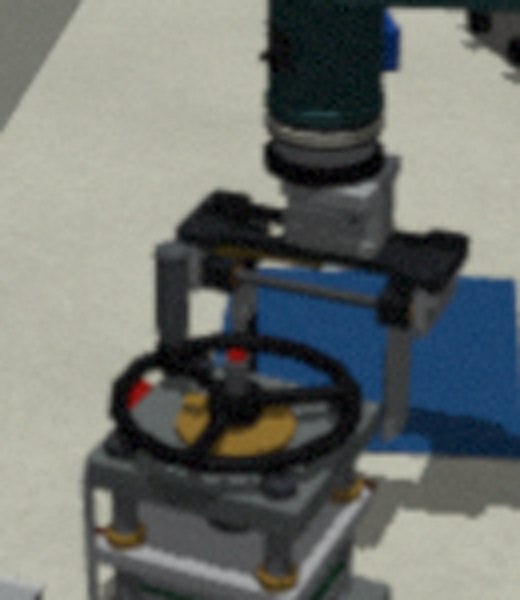

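send_rows(rows=[0, 0, -20, 0, 0, 0, 1, 0, 0, -20, 0, 0, 0, 1, 0, 0, -20, 0, 0, 0, 1, 0, 0, -15, 0, 0, 0, 1, 0, 0, -10, 0, 0, 0, 1, 0, 0, 0, 0, 0, 0, 1, 0, 0, 0, 0, 0, 0, 0.7, 0, 0, 0, 0, 0, 0, 0.6])

```text
time: 18.7
tool_pos: [0.5574, -0.0207, 0.0344]
ee_rot: [-3.141, -0.002, -0.261]
wrist_force: [0.3, -0.2, 0.2]
width: 0.0776
```

```bash
python3 - <<'E'
from look import *
o,t,s=look("7")
crop(t,240,170,170,125,4.5,"pics/t7.png"); crop(s,240,150,130,150,4,"pics/s7.png")
E
```

```text
18.7 [ 0.5574 -0.0207  0.0344] [-3.141e+00 -2.000e-03 -2.610e-01] [ 0.29 -0.17  0.19] 0.0776
```

View pics/t7.png

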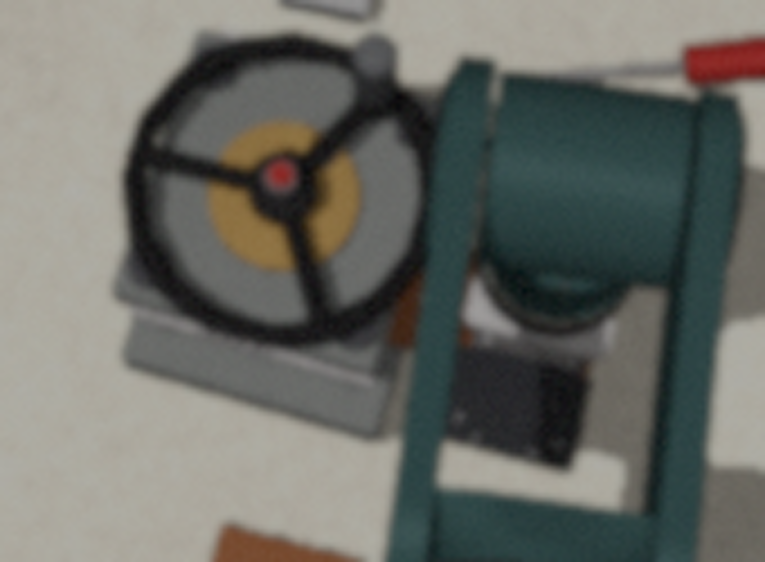

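View pics/s7.png

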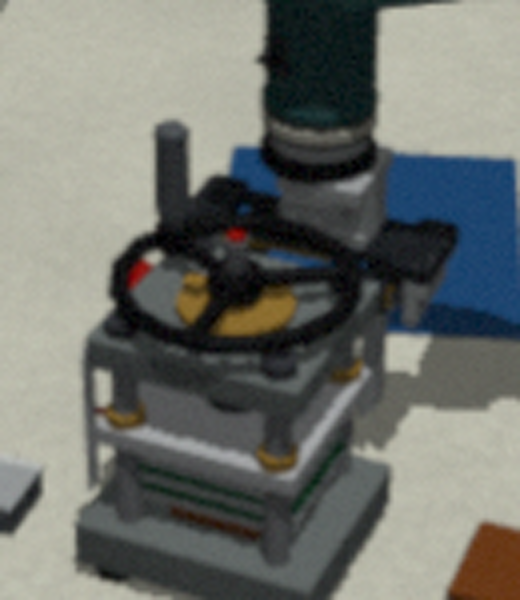

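send_rows(rows=[0, 0, -2, 0, 0, 0, 0.6, 0, 0, -2, 0, 0, 0, 0.5, 0, 0, 0, 0, 0, 0, 0.5, 0, 0, 0, 0, 0, 0, 0.4, 0, 0, 0, 0, 0, 0, 0.3, 0, 0, 0, 0, 0, 0, 0.3, 0, 0, 0, 0, 0, 0, 0.3, 0, 0, 0, 0, 0, 0, 0.3])

```text
time: 19.8
tool_pos: [0.5568, -0.0207, 0.0312]
ee_rot: [3.141, -0.0, -0.26]
wrist_force: [-4.1, -0.1, 8.2]
width: 0.0594
```

send_rows(rows=[0.3, 0, 1.2, 0, 0, 0, 0.3, -0.8, -2.9, 0, 0, 0, 0, 0.3, -1.3, -4.8, 0, 0, 0, 0, 0.3, -1.6, -5.8, 0, 0, 0, 0, 0.3, -1.6, -5.8, 0, 0, 0, 0, 0.3, -1.6, -5.8, 0, 0, 0, 0, 0.3, -1.6, -5.8, 0, 0, 0, 0, 0.3, -1.6, -5.8, 0, 0, 0, 0, 0.3])

```text
time: 20.8
tool_pos: [0.549, -0.0529, 0.0317]
ee_rot: [-3.132, -0.002, -0.26]
wrist_force: [2.3, 11.8, 4.0]
width: 0.0598
```

```bash
python3 - <<'E'
from look import *
o,t,s=look("8")
crop(t,240,170,170,125,4.5,"pics/t8.png"); crop(s,240,170,130,130,4.6,"pics/s8.png")
E
```

```text
20.8 [ 0.549  -0.0529  0.0317] [-3.132e+00 -2.000e-03 -2.600e-01] [ 2.27 11.77  4.01] 0.0598
```

View pics/t8.png

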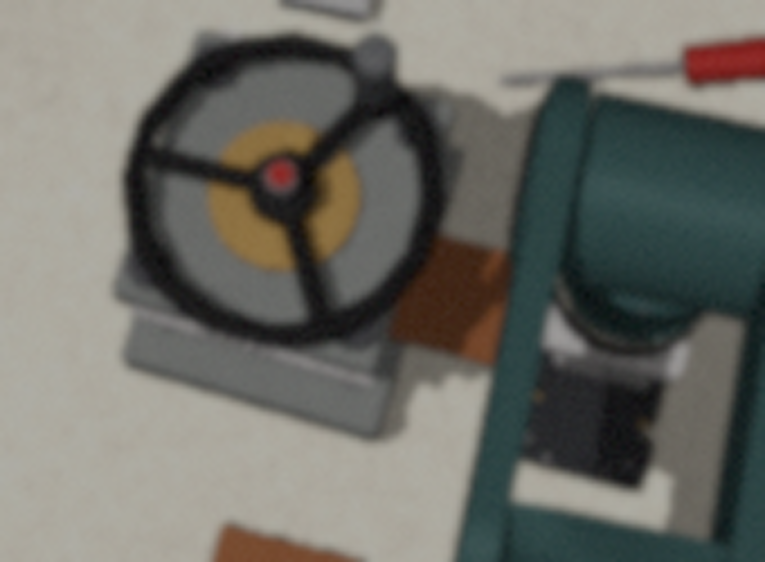

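View pics/s8.png

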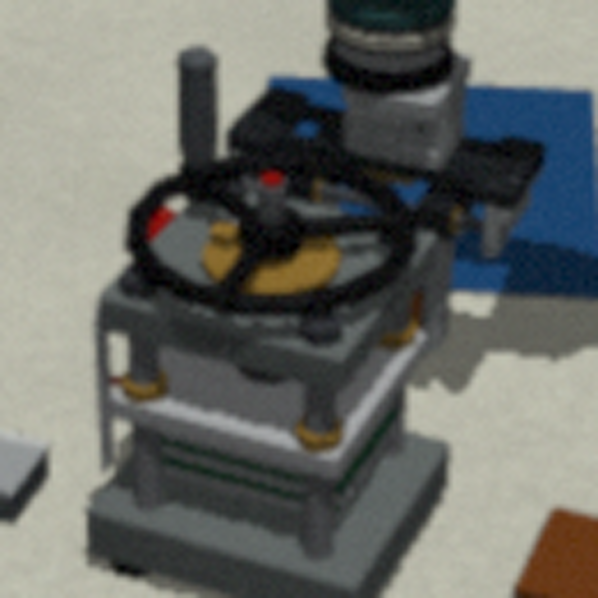

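send_rows(rows=[-1.6, -5.8, 0, 0, 0, 0, 0.3, -1.6, -5.8, 0, 0, 0, 0, 0.3, -1.6, -5.8, 0, 0, 0, 0, 0.3, -1.6, -5.8, 0, 0, 0, 0, 0.3, -1.6, -5.8, 0, 0, 0, 0, 0.3, -1.6, -5.8, 0, 0, 0, 0, 0.3, -1.6, -5.8, 0, 0, 0, 0, 0.3, -1.6, -5.8, 0, 0, 0, 0, 0.3])

```text
time: 21.9
tool_pos: [0.534, -0.1046, 0.0305]
ee_rot: [3.141, 0.0, -0.261]
wrist_force: [0.9, 0.7, 0.0]
width: 0.0594
```

```bash
python3 - <<'E'
from look import *
o,t,s=look("9")
crop(t,240,170,170,125,4.5,"pics/t9.png"); crop(s,240,170,130,130,4.6,"pics/s9.png")
E
```

```text
21.9 [ 0.534  -0.1046  0.0305] [ 3.141  0.    -0.261] [0.91 0.68 0.01] 0.0594
```

View pics/t9.png

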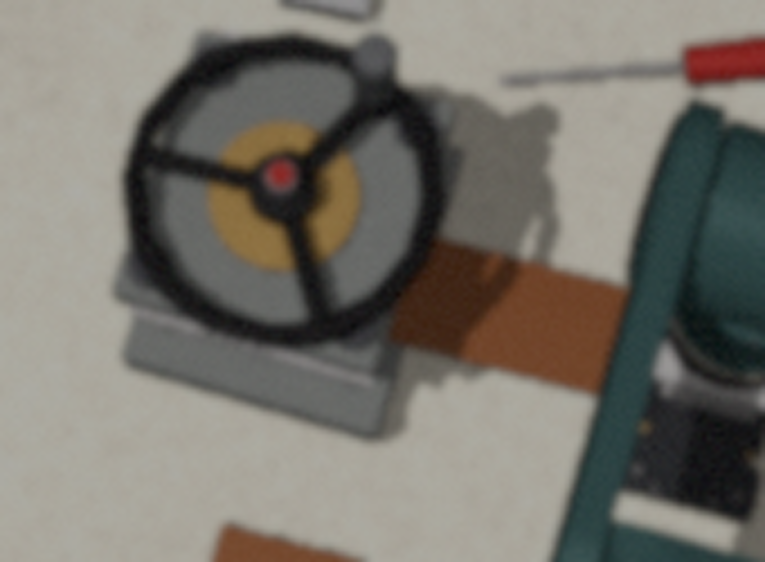

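View pics/s9.png

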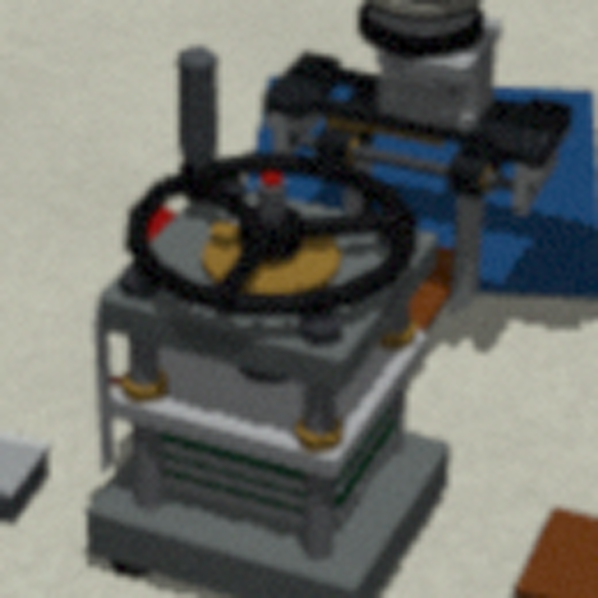

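send_rows(rows=[-1.6, -5.8, 0, 0, 0, 0, 0.3, -2.1, -7.7, 0, 0, 0, 0, 0.3, -2.7, -9.6, 0, 0, 0, 0, 0.3, -2.7, -9.6, 0, 0, 0, 0, 0.3, -2.7, -9.6, 0, 0, 0, 0, 0.3, -2.7, -9.6, 0, 0, 0, 0, 0.3, -2.0, -12, 1, 0, 0, 0, 0.3, 0, -16, 1, 0, 0, 0, 0.3])

```text
time: 23.0
tool_pos: [0.5176, -0.1845, 0.0328]
ee_rot: [3.141, -0.0, -0.261]
wrist_force: [0.2, -0.3, -1.5]
width: 0.06
```

send_rows(rows=[1, -22, 0, 0, 0, 0, 0.3, 1, -25, 0, 0, 0, 0, 0.3, 1, -28, 0, 0, 0, 0, 0.3, 1, -28, 0, 0, 0, 0, 0.3, 1, -28, 0, 0, 0, 0, 0.3, 0.5, -22, 0, 0, 0, 0, 0.3, 0, -12, 0, 0, 0, 0, 0.3, 0, -8, 0, 0, 0, 0, 0.3])

```text
time: 24.0
tool_pos: [0.5231, -0.3572, 0.0325]
ee_rot: [-3.141, 0.0, -0.261]
wrist_force: [0.6, -0.9, -1.1]
width: 0.0597
```

```bash
python3 - <<'E'
from look import *
o,t,s=look("10")
crop(t,240,150,320,200,2.4,"pics/t10.png"); crop(s,240,150,160,130,4.6,"pics/s10.png")
E
```

```text
24.0 [ 0.5231 -0.3572  0.0325] [-3.141  0.    -0.261] [ 0.61 -0.94 -1.14] 0.0597
```

View pics/t10.png

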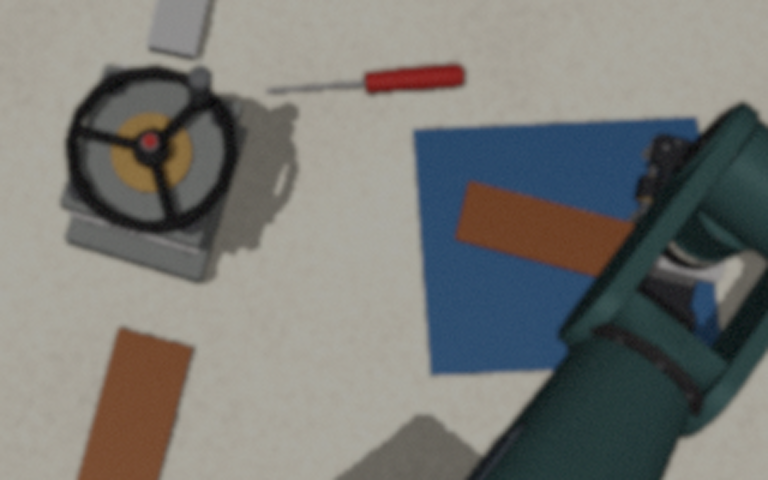

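View pics/s10.png

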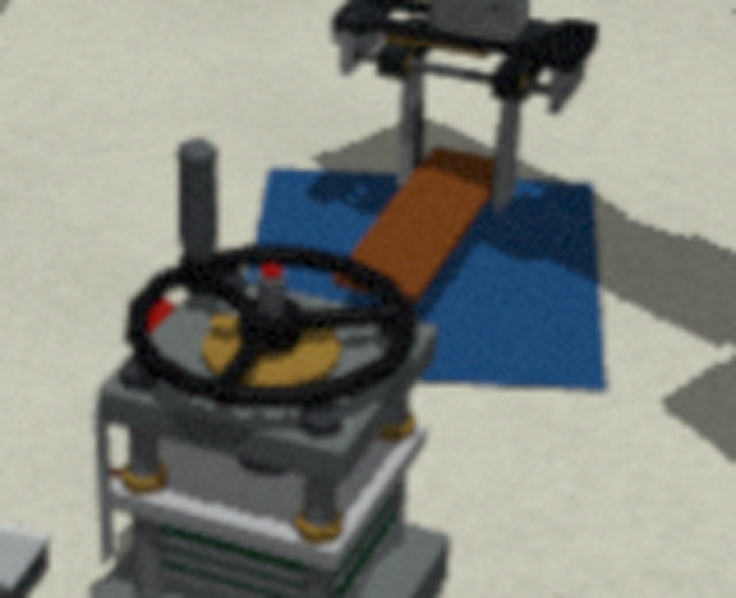

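send_rows(rows=[0, -2, -6, 0, 0, 0, 0.3, 0, -2, -6, 0, 0, 0, 0.3, 0, -2, -6, 0, 0, 0, 0.3, 0, 0, -5, 0, 0, 0, 0.3, 0, 0, -2, 0, 0, 0, 0.3, 0, 0, 0, 0, 0, 0, 0.3, 0, 0, 0, -1.9, 0.5, 0, 0.3, 0, 0, 0, 0, 0, 0, 0.3])

```text
time: 25.1
tool_pos: [0.5236, -0.362, 0.008]
ee_rot: [3.107, -0.001, -0.26]
wrist_force: [0.6, 0.0, -2.0]
width: 0.0593
```

```bash
python3 - <<'E'
from look import *
o,t,s=look("11")
crop(s,290,160,90,65,8,"pics/s11.png")
E
```

```text
25.1 [ 0.5236 -0.362   0.008 ] [ 3.107e+00 -1.000e-03 -2.600e-01] [ 0.62  0.   -2.04] 0.0593
```

View pics/s11.png

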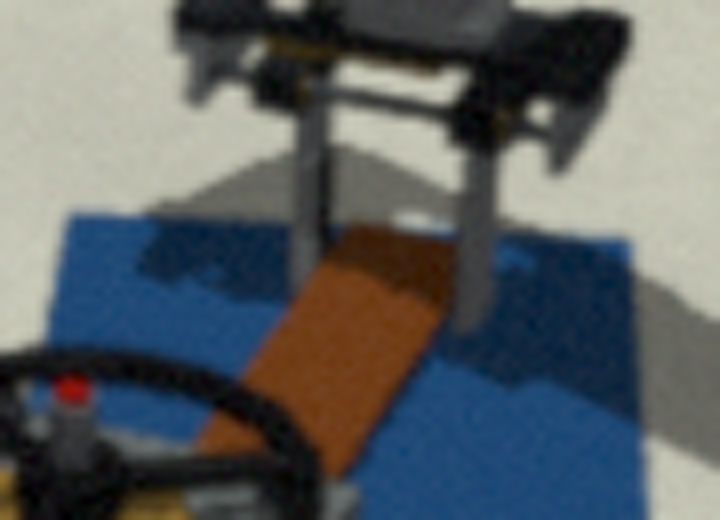

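send_rows(rows=[0, 0, -1, -1, 0.3, 0, 0.3, 0, 0, -1, -1, 0.3, 0, 0.3, 0, 0, 0, -1, 0.3, 0, 0.3, 0, 0, 0, -0.5, 0.1, 0, 0.3, 0, 0, 0, 0, 0, 0, 0.3, 0, 0, 0, 0, 0, 0, 0.3, 0, 0, 0, 0, 0, 0, 0.3, 0, 0, 0, 0, 0, 0, 0.3])

```text
time: 26.2
tool_pos: [0.5233, -0.3627, 0.0057]
ee_rot: [3.044, 0.001, -0.261]
wrist_force: [-0.3, 0.5, -0.1]
width: 0.0598
```

```bash
python3 - <<'E'
from look import *
o,t,s=look("12"); print(o['wrist_torque'])
crop(s,290,160,90,65,8,"pics/s12.png")
E
```

```text
26.2 [ 0.5233 -0.3627  0.0057] [ 3.044e+00  1.000e-03 -2.610e-01] [-0.25  0.47 -0.07] 0.0598
[0.08861752 0.04245124 0.00347142]
```

View pics/s12.png

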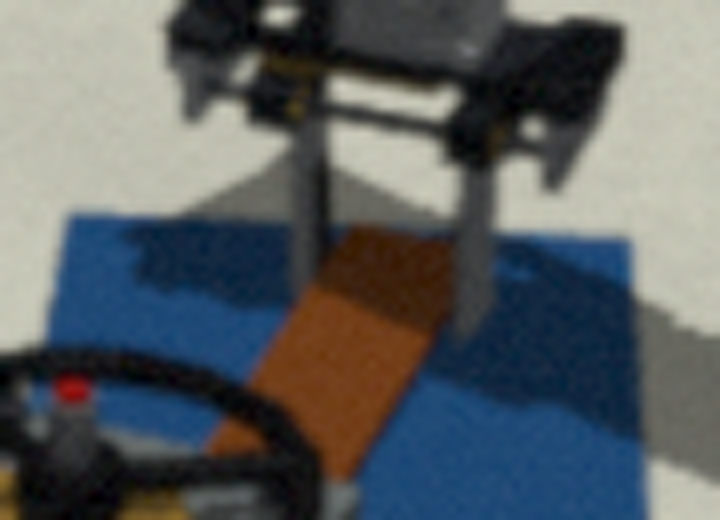

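send_rows(rows=[0, 0, 0, 0, 0, 0, 0.7, 0, 0, 0, 0, 0, 0, 0.8, 0, 0, 0, 0, 0, 0, 1, 0, 0, 0, 0, 0, 0, 1, 0, 0, 0, 0, 0, 0, 1, 0, 0, 15, 0, 0, 0, 1, 0, 0, 25, 0, 0, 0, 1, 0, 0, 40, 0, 0, 0, 1])

```text
time: 27.3
tool_pos: [0.5225, -0.3621, 0.086]
ee_rot: [3.045, 0.003, -0.261]
wrist_force: [-0.6, -0.0, -0.1]
width: 0.0938
```

send_rows(rows=[0, 0, 40, 5.3, -1.5, 0, 1, 0, 0, 40, 0, 0, 0, 1, -20, 0, 30, 0, 0, 0, 1, -30, 0, 0, 0, 0, 0, 1, -40, 0, 0, 0, 0, 0, 1, -40, -5, 0, 0, 0, 0, 1, -30, -5, 0, 0, 0, 0, 1, 0, 0, 0, 0, 0, 0, 1])

```text
time: 28.3
tool_pos: [0.3621, -0.3732, 0.1974]
ee_rot: [3.138, -0.003, -0.264]
wrist_force: [-0.3, 0.3, 0.0]
width: 0.0938
```

```bash
python3 - <<'E'
from look import *
o,t,s=look("13")
crop(t,240,150,320,200,2.4,"pics/t13.png"); crop(s,240,160,140,140,4.2,"pics/s13.png")
crop(s,255,235,90,70,8,"pics/s13b.png")
E
```

```text
28.3 [ 0.3621 -0.3732  0.1974] [ 3.138e+00 -3.000e-03 -2.640e-01] [-0.32  0.35  0.01] 0.0938
```

View pics/t13.png

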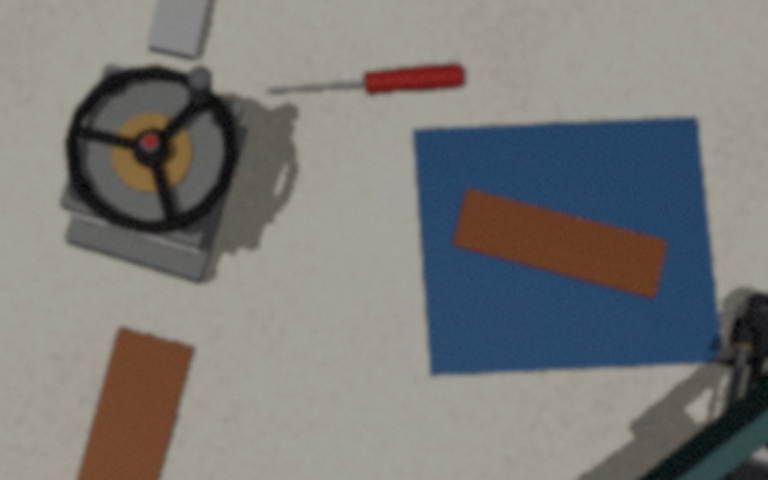

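View pics/s13.png

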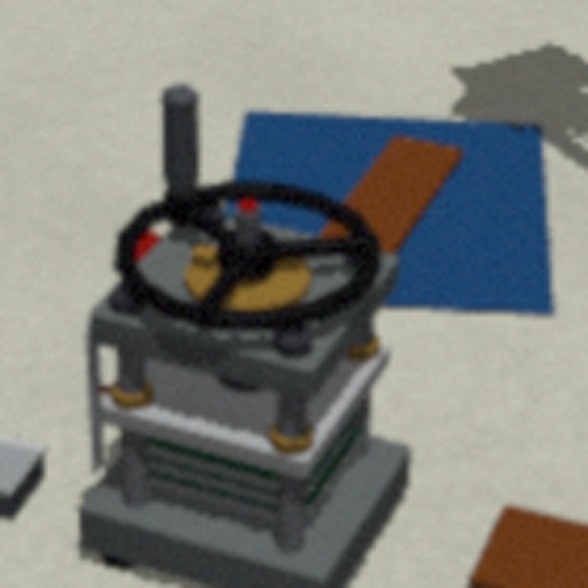

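View pics/s13b.png

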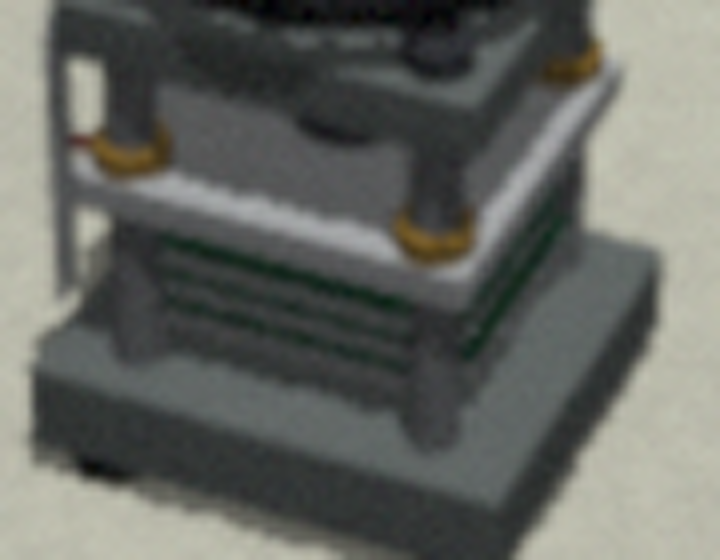

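```bash
python3 - <<'E'
from ov import *
s=load("pics/side13.pkl"); yaw=np.radians(-15.5)
L=[]
c0=np.array([.5905,.109])
for z in(.045,.057,.069,.081): L.append((rect(c0+R2(yaw)@[0,-.003],yaw,.11,.076,z),(0,0,255)))
L.append((rect(c0,yaw,.16,.14,.045),(0,255,255)))
overlay(s,L,245,230,100,75,7,"pics/s13o.png")
E
```

```text
(no output)
```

View pics/s13o.png

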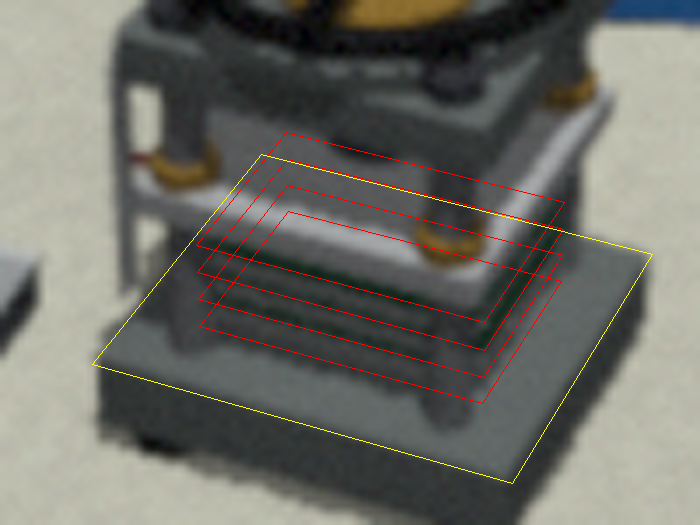

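```bash
python3 -c "
from bench import *
print(close_job())"
```

```text
the job is handed in; nothing more can be done
None
```

I eased the press off by two driven turns, drew the packer out and laid it on the mat. I handed the job in at about 28 s of the 70 s, and `close_job` gave no verdict.

- **Wheel:** I led the handle round anticlockwise. The force rose from about 0.5 N to 3.8 N between 0.60 and 0.71 turn, so the free play ended there. I then drove about two turns past that point; because contact was only found to within 40° of wheel travel, the count is good to about ±0.06 turn. The red stem tip rose about 16 to 16.7 mm in the side picture, against the 16 mm that two turns should give.
- **Packer:** I pulled it straight out with about 12 N. The resistance then dropped to nearly zero once it was clear of the boards.
- **Boards:** In the last side picture the three boards lie parallel and level on the bed, matching a drawn outline of the stack, with the platen close above.
- **Strip:** I set its tail on the mat first and let the gripped end drop the last 15 mm or so, because the fingertips reach below the pads. The last pictures show it flat and wholly on the mat, with the arm clear.
- **Bystanders:** The screwdriver and sample box look unmoved. I did not look at the jar and bottle again at the end, but the arm stayed clear of them.

The two cameras disagreed by about 6 mm in y, so I took the wheel centre from the arm's own positions while it held the handle.

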